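# Rod lens on the stage, slit light on

## Task

Pick up the metal-barrelled rod lens lying loose on the bench (it rolls easily) and lay it, without dropping it, centred in the V-cradle of the small microscope stage. Then change the light over from round spot to slit: on the key bank press the long, narrow bar-shaped key fully home so that it latches and stays down and the round key pops up. Do not press the square or cross-shaped key, and leave the oil bottle, the objective and the slide box where they stand.

Things in the scene. Friction and masses are not known exactly. Their poses are not given: they have to be found in the camera images.
- lens: The rod lens as a solid: a plain aluminium barrel, a cylinder 30 mm in diameter and 100 mm long lying on its side, about 150 g, with a dark band near each end and glass end faces. The body's x axis runs along the cylinder. Its origin lies on the barrel's surface and turns with it as it rolls: use point lens_center for the position.
- lens_center (a point): The centre of the rod lens, on its axis, half-way along (15 mm above the bench at the start). x axis along the cylinder, either end is the same; y and z turn as it rolls.
- stage: The fixed stage: black base 160 (x) x 150 mm (y) with a steel plate, top 26 mm above the bench; origin under its centre, z up. It carries the aluminium V-cradle, its groove along x at y = 0. Two round knobs, 16 mm in diameter and 7 mm high, stand on the plate at y = +58 mm, x = -64 and +64 mm.
- cradle_rest (a point): Where the lens's centre is when it rests in the V-cradle: above the stage's centre, 58 mm above the bench; x along the groove, z up. The cradle is two 90 degree V-supports, each 10 mm thick, 34 mm either side of this point along x, so 58 mm stay free between them for the fingers. Their arms reach 57 mm above the bench and are 47 mm apart outside.
- bank: The fixed key bank: grey housing 90 (x) x 210 mm (y), 50 mm high; origin at the centre of its underside. Four white keys stand in a row along y at -67.5, -22.5, 22.5 and 67.5 mm, in an order that changes. Keys that are up stand 18 mm above the housing, a latched one about 10 mm. The round key starts latched, the others up.
- key_bar_top (a point): The bar key: long narrow cap, 36 mm (across the row, x) by 12 mm (y). Each key's point lies at the centre of its cap's top face and moves with it; z up, y along the row, x across it (the point's yaw is the bank's).
- key_round_top (a point): The round key: round cap, 25 mm in diameter. Each key's point lies at the centre of its cap's top face and moves with it; z up, y along the row, x across it (the point's yaw is the bank's).
- key_square_top (a point): The square key: square cap, 24 x 24 mm. Each key's point lies at the centre of its cap's top face and moves with it; z up, y along the row, x across it (the point's yaw is the bank's).
- key_cross_top (a point): The cross key: cross-shaped cap, arms 10 mm wide, 30 mm over all. Each key's point lies at the centre of its cap's top face and moves with it; z up, y along the row, x across it (the point's yaw is the bank's).
- key_bar (a joint): Downward travel of this key in m: 0 up, about 0.008 latched, 0.0098 hard stop. Pressing a key frees the latched one when about half-way down, but the pressed key itself latches only beyond 0.0085, so a half press leaves all keys up. Pressing takes 2 to 3 N before the hard stop.
- key_round (a joint): Downward travel of this key in m: 0 up, about 0.008 latched, 0.0098 hard stop. Pressing a key frees the latched one when about half-way down, but the pressed key itself latches only beyond 0.0085, so a half press leaves all keys up. Pressing takes 2 to 3 N before the hard stop.
- key_square (a joint): Downward travel of this key in m: 0 up, about 0.008 latched, 0.0098 hard stop. Pressing a key frees the latched one when about half-way down, but the pressed key itself latches only beyond 0.0085, so a half press leaves all keys up. Pressing takes 2 to 3 N before the hard stop.
- key_cross (a joint): Downward travel of this key in m: 0 up, about 0.008 latched, 0.0098 hard stop. Pressing a key frees the latched one when about half-way down, but the pressed key itself latches only beyond 0.0085, so a half press leaves all keys up. Pressing takes 2 to 3 N before the hard stop.
- objective: Bystander: a steel microscope objective standing on its end, 32 mm in diameter, 43 mm high; origin at the centre of its underside.
- oil_bottle: Bystander: a small amber dropper bottle, 28 mm in diameter, 65 mm high; origin at the centre of its underside.
- slide_box: Bystander: a grey slide box, 85 x 60 x 34 mm high; origin at the centre of its underside.
Mind the look-alikes: they are no part of the job. There is more than one size of the lens; the job needs the largest.

How it is judged (in metres and radians):
On the way, in this order (a step that is already met when the one before it is completed fails the run):
1. the rod lens lies at rest in the V-cradle, let go (distance between lens_center and cradle_rest below 0.012 m and z of lens_center in the frame of cradle_rest below 0.004 m and angle between the x axis of lens_center and the x axis of cradle_rest, either way round below 0.1 rad and linear speed of lens below 0.02 m/s and contact force between the fingers and lens below 0.1 N), for 0.2 s.
2. the bar key is down and the round key has popped up, the lens still in the cradle (all of step 1 and value of joint key_bar above 0.0065 m and value of joint each of key_round, key_square, key_cross below 0.002 m), for 0.2 s.
At the end, for the whole second after the job is handed in: The rod lens rests, released and still, in the V-cradle: centre within 12 mm of the rest point, not more than 4 mm above it, along the cradle within 0.1 rad. The bar key is latched down (more than 6.5 mm); the round, square and cross keys are up (within 2 mm) (all of step 2); the robot touches nothing.
It fails at once if the square or cross key is pressed (more than 4 mm) (value of joint any of key_square, key_cross above 0.004 m).
It fails at once if the lens is dropped or flung (faster than 0.5 m/s while not held) (linear speed of lens above 0.5 m/s and contact force between the fingers and lens below 0.05 N).
It fails at once if a bystander is moved by more than 30 mm or tipped (distance of any of objective, oil_bottle, slide_box from where it was at the start of the episode above 0.03 m or angle between any of objective, oil_bottle, slide_box's own z axis and vertical above 0.5 rad).
It also fails if it takes over 51 s, if anything falls off the work surface, if the arm or the gripper's body presses on something with over 40 N, if the wrist force passes 120 N, or if a joint passes its speed limit or range.

## Robot

A 6-joint arm with a two-finger parallel gripper is mounted at the origin on the work surface. World frame = base frame: x ahead of the robot, y to its left, z up, the work surface at z = 0. Lengths are in mm, angles in rad, forces in N, time in s.
With the tool pointing down it reaches from about 350 to 975 mm from the base axis. Payload 7.1 kg.
Tool frame: the origin (TCP) lies between the finger pads; the fingertips stand 8 mm ahead of it and the grasp point (between the pads) lies 11 mm behind it; x points along the fingers, y is the direction in which the jaws open and shut, and the axes are right-handed (so a half turn about x gives the same grasp; the last joint's range is limited). The gripper opens to 88 mm and grips with 3 to 60 N. Pads are 20 mm wide; open, the fingers measure 115 mm over their backs; the gripper's body (75 mm by 178 mm) begins 61 mm behind the grasp point.
Start: joints at [-1.219, 0.423, 1.63, -0, 1.089, -0.019], TCP at [226.492, -582.5, 230.675] pointing down, gripper open.
Joint ranges: [-3, 3], [-0.9, 2.11], [0.09, 2.58], [-1.31, 4.45], [0.11, 2.69], [-2.54, 2.54]. Speed limits (rad/s): [2.39, 2.39, 3.01, 3.14, 3.14, 3.14].

## Interface

Orientations are given as a rotation vector (axis times angle).
In Python, from workcell import ctrl gives the robot as it stands.
- The arm moves only by the tool apply_moves, never from a script. Its argument "increments" is a list of rows, each an object with "gripper": the opening in per cent of the stroke, from 0 (shut) to 100 (fully open); "delta_pos": the shift along the tool's x, y, z in cm, a list of three; "dr": the turn, a rotation vector about the tool's x, y, z in rad, a list of three. In form: [{"gripper": gripper, "delta_pos": [dx, dy, dz], "dr": [ax, ay, az]}, ...]. A call has exactly 5 rows; each row shifts and turns the commanded pose from where the row before left it, along the tool's axes as they then stand; what a row does not reach is not made up. A row lasts 1/12 s, in which the tool goes at most 41.7 mm and 7.16 degrees, less where a joint would pass 70% of its speed; a pose out of reach is approached as far as the arm can. A call with a gripper value outside its range is refused whole. The fingers move at their own pace and stop on an object; the grip force is fixed at half the most. Time passes only in rows, so rows that do not move let the fingers close, or fill a call up. It gives the time, the measured TCP pose, the force and the opening at its end, in the units of the state.
- ctrl.get_obs(): the state, without advancing time (a new reading comes with each control period).
- ctrl.get_image(name): name is "scene" or "top" or "wrist"; returns a dict with "img" (480x640x3 uint8, red, green, blue), "range_z" (480x640 float32, mm along the optical axis (not along the pixel's ray), 0 where there is no reading), "mtx" (3x3 intrinsics, pixels), "k1" (the pictures are not rectified: a ray, as slopes to the right and down, at radius r is drawn at 1 + k1 r^2 times it, then the intrinsics apply), "rvec" (rotation vector, rad) and "tvec" (3), from world to camera coordinates, as OpenCV has them. Camera axes: x right, y down, z forward; pixel columns grow to the right and rows downward; lengths in mm; the calibration is good to about 2 mm. A picture is of the moment at which its call begins.
- ctrl.close_job(): hands the job in, once; it reports no verdict.
The state is a dict: "t": time; "qpos": joint angles; "qvel": joint speeds; "joint_torque": joint torques, N m; "ee_pos": TCP position; "orientation": TCP orientation; "ft_force": force on the tool from outside, world axes, zero at the start; "moment": the same for the moment, N m; "width": finger opening in mm.
Only numpy, scipy, OpenCV 4.12 (cv2) and the standard library are available. Lean on these libraries where they do the work, as an engineer would, in place of code of your own. Each camera call takes 0.05 s, during which the arm holds its last target. There are 200 camera calls.

## Working session

There is one attempt and no reset: what is moved stays moved. The work goes in short steps, Python scripts to look and compute and a tool call to move; the robot and the scene stay as the last step left them, time stands still between calls to the robot, and variables do not carry over. Pictures are saved under pics/ and viewed, about 8 in all and at most 12, crops included, and the job is handed in when it is done.

Besides the shell and the picture viewer there is one more tool, called after "Call:" by a JSON object that holds its "method" and its "body". apply_moves: Moves the arm, as the interface text tells. Its arguments: {"type":"object","properties":{"increments":{"type":"array","items":{"type":"object","properties":{"gripper":{"type":"number"},"delta_pos":{"type":"array","items":{"type":"number"}},"dr":{"type":"array","items":{"type":"number"}}}}}},"required":["increments"]}

```bash
mkdir -p pics; cat > h.py <<'E'
import numpy as np, cv2, pickle
from workcell import ctrl
def grab(n,tag):
    d=ctrl.get_image(n); pickle.dump(d,open(f'{tag}.pkl','wb'))
    cv2.imwrite(f'pics/{tag}.png',d['img'][:,:,::-1]); return d
def load(tag): return pickle.load(open(f'{tag}.pkl','rb'))
def ray(d,uv):
    K=np.array(d['mtx'],float); p=np.atleast_2d(np.array(uv,float))
    k1=float(np.ravel(d['k1'])[0])
    n=cv2.undistortPoints(p.reshape(-1,1,2),K,np.array([k1,0,0,0.])).reshape(-1,2)
    R=cv2.Rodrigues(np.array(d['rvec'],float))[0]; t=np.array(d['tvec'],float).ravel()
    return -R.T@t, np.c_[n,np.ones(len(n))]@R, n, R, t
def plane(d,uv,z):
    c,v,*_=ray(d,uv); return c+v*((z-c[2])/v[:,2])[:,None]
def depth(d,uv):
    c,v,*_=ray(d,uv); uv=np.atleast_2d(uv).astype(int)
    return c+v*d['range_z'][uv[:,1],uv[:,0]][:,None]
def cloud(d):
    g=np.stack(np.meshgrid(np.arange(640),np.arange(480)),-1).reshape(-1,2)
    P=depth(d,g).reshape(480,640,3); P[d['range_z']==0]=np.nan; return P
E
python3 - <<'E'
from h import *
print(ctrl.get_obs())
for n in('scene','top','wrist'):
    d=grab(n,n+'0'); print(n,ray(d,[320,240])[0],d['k1'],d['mtx'][0],(d['range_z']>0).mean())
E
```

```text
{'t': 0.0, 'qpos': array([-1.21898896e+00,  4.23841762e-01,  1.63072076e+00,  2.06547145e-05,
        1.08860951e+00, -1.89849866e-02]), 'qvel': array([ 0.00136124,  0.00054724, -0.00030128,  0.00070314,  0.0009562 ,
       -0.00082377]), 'joint_torque': array([ 1.17701718e-03, -5.44619465e+01, -2.73670989e+01,  6.45012874e-02,
        2.27942172e-02, -1.11659938e-04]), 'ee_pos': array([ 226.31321957, -581.97686724,  229.88904032]), 'orientation': array([ 2.01929072,  0.38035804, -2.01979121]), 'ft_force': array([ 0.65883881, -0.66982359, -0.06901048]), 'moment': array([ 0.00362515,  0.01786622, -0.04629451]), 'width': 87.59939559630146}
scene [1391.14130118  386.33816268  761.9189122 ] -0.06604119589652772 [584.81010746   0.         327.56130277] 0.9958430989583333
top [ 374.94410427   -3.4472728  1147.0110723 ] -0.12054236992692471 [580.89965049   0.         312.54575297] 0.99595703125
wrist [ 289.65569341 -557.37480969  384.15021448] -0.04759361552802035 [336.29257997   0.         318.07319703] 0.93328125
```

View pics/top0.png

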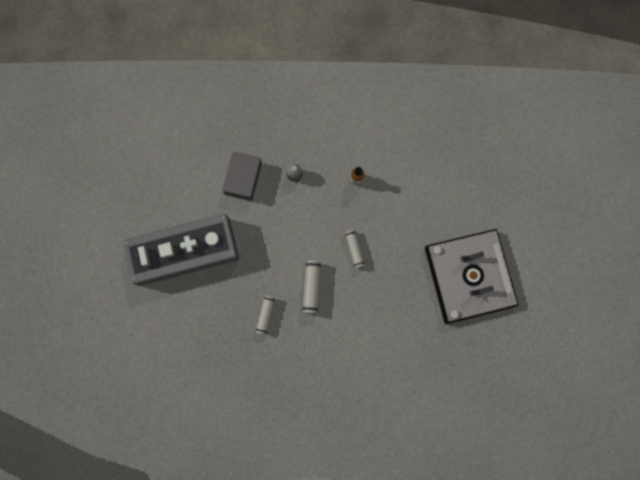

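View pics/scene0.png

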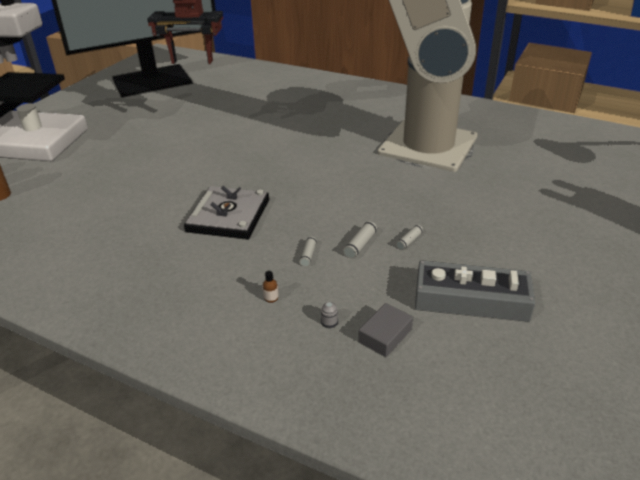

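Top view: three barrels at (265,315), (311,287) and (354,250). The middle one looks the longest and thickest, so it is the candidate. The stage is at (473,277) with knobs at (438,251) and (456,315). The bank is at (182,250): bar key (143,256), square (165,250), cross (188,244), round (212,239). Next I measure, with an enlarged crop of the barrels.

```bash
cat > m1.py <<'E'
from h import *
d=load('top0'); s=load('scene0')
hsv=cv2.cvtColor(d['img'],cv2.COLOR_RGB2HSV)
P=cloud(d)
H=P[:,:,2]
S=cloud(s)
# barrels: raised blobs in both clouds
for name,C in(('top',P),('scene',S)):
    X,Y,Z=C[...,0],C[...,1],C[...,2]
    m=((Z>8)&(Z<110)&(X>330)&(X<760)&(abs(Y)<500)).astype(np.uint8)
    n,l,st,ce=cv2.connectedComponentsWithStats(m)
    for i in range(1,n):
        if st[i,4]<60: continue
        q=C[l==i]; r=cv2.minAreaRect(q[:,:2].astype(np.float32))
        print(name,ce[i].round(),st[i,4],'rect',np.round(r[0]),np.round(r[1]),round(r[2],1),'z95',np.percentile(q[:,2],[50,95]).round(1))
# white keys and metallic parts
g=d['img'].max(2)
for nm,(a,b,c,e),th in(('keys',(125,210,245,290),170),):
    m=np.zeros_like(g);m[b:e,a:c]=(g[b:e,a:c]>th)
    n,l,st,ce=cv2.connectedComponentsWithStats(m)
    for i in range(1,n):
        if st[i,4]>20: print(nm,ce[i].round(1),st[i],plane(d,ce[i],68).round(1),depth(d,ce[i]).round(1))
c=d['img'][150:350,220:540,::-1]
a=cv2.resize(d['img'][220:345,240:380,::-1],None,fx=4,fy=4,interpolation=2)
b=cv2.resize(s['img'][205:275,280:440,::-1],None,fx=3,fy=3,interpolation=2)
W=max(a.shape[1],b.shape[1]);cv2.imwrite('pics/crop1.png',a)
k=cv2.resize(d['img'][215:335,410:530,::-1],None,fx=4.5,fy=4.5,interpolation=2);cv2.imwrite('pics/stage1.png',k)
E
python3 m1.py
```

```text
top [241. 176.] 1375 rect [705. 153.] [62. 88.] 79.2 z95 [33.3 37. ]
top [294. 172.] 214 rect [715.  48.] [28. 29.] 13.9 z95 [37.4 44.9]
top [357. 176.] 215 rect [706. -78.] [28. 24.] 66.4 z95 [40.8 67.1]
top [180. 250.] 5240 rect [551. 266.] [ 92. 211.] 15.9 z95 [50.2 67.2]
top [471. 276.] 6144 rect [ 513. -307.] [162. 152.] 14.4 z95 [25.8 33.6]
top [354. 248.] 412 rect [563. -75.] [74. 22.] 16.3 z95 [19.5 23.7]
top [311. 286.] 805 rect [486.   8.] [ 30. 101.] 87.2 z95 [27.4 31.7]
top [265. 314.] 435 rect [429.  98.] [22. 74.] 77.5 z95 [19.5 24. ]
scene [227. 211.] 3099 rect [ 517. -305.] [166. 152.] 15.0 z95 [26.9 41.5]
scene [360. 239.] 565 rect [487.   8.] [ 32. 107.] 87.6 z95 [26.8 31.9]
scene [409. 236.] 292 rect [432.  99.] [23. 77.] 76.1 z95 [19.3 23.9]
scene [308. 250.] 288 rect [564. -76.] [82. 23.] 16.4 z95 [20.  23.6]
scene [475. 290.] 5576 rect [555. 267.] [ 95. 210.] 16.2 z95 [49.4 66.3]
scene [270. 287.] 365 rect [715. -77.] [24. 30.] 16.0 z95 [37.  65.3]
scene [329. 313.] 334 rect [722.  51.] [27. 30.] 44.9 z95 [31.4 44.2]
scene [385. 329.] 1720 rect [710. 154.] [62. 88.] 78.1 z95 [33.3 36.1]
keys [211.2 238. ] [206 233  11  11  83] [[568.6 199.3  68. ]] [[570.2 201.   59.4]]
keys [187.5 243.1] [182 237  13  13  71] [[557.9 244.2  68. ]] [[558.7 245.3  63.1]]
keys [164.7 249.2] [159 244  12  12  98] [[545.3 287.6  68. ]] [[545.2 287.4  68.7]]
keys [141.9 255.2] [139 248   7  16  60] [[532.7 330.9  68. ]] [[532.8 331.1  67.4]]
```

View pics/crop1.png

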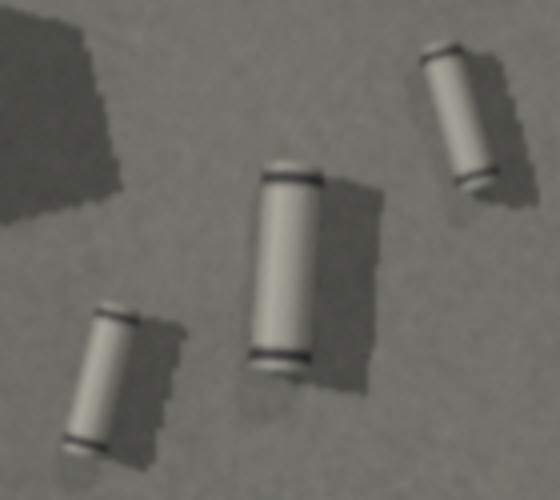

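View pics/stage1.png

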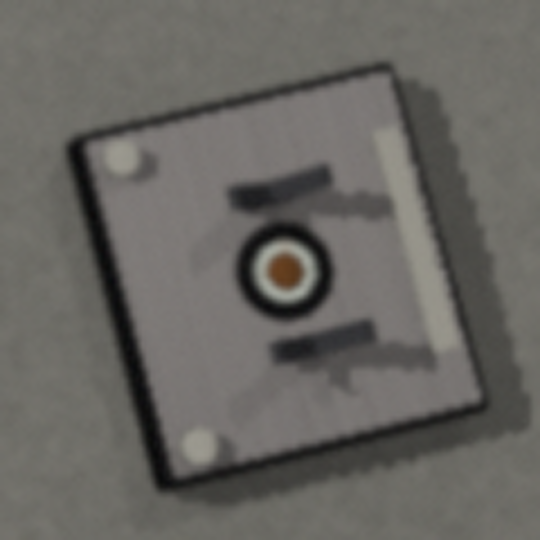

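The middle barrel at (311,287) measures 30 x 101 mm with its top at z≈31. The other two measure 22 x 74 mm, so the middle one is the job's lens, as the crop confirms. In the stage crop, the V-supports are upper and lower, the knobs are on the left, and the groove is tilted. Next come finer numbers and the move planner.

```bash
cat >> h.py <<'E'
from scipy.spatial.transform import Rotation as Ro
def tool(o=None):
    o=o or ctrl.get_obs(); return np.array(o['ee_pos']),Ro.from_rotvec(o['orientation'])
def plan(pos,yaw=None,o=None):
    """tool-frame shift (cm) and turn to reach pos, tool down, jaw (y) axis at world yaw (mod pi)"""
    p,R=tool(o); M=R.as_matrix()
    if yaw is None: yaw=np.arctan2(M[1,1],M[0,1])
    best=None
    for k in(-1,0,1,2):
        a=yaw+k*np.pi; y=np.array([np.cos(a),np.sin(a),0]);x=np.array([0,0,-1.])
        T=Ro.from_matrix(np.c_[x,y,np.cross(x,y)]); r=(R.inv()*T).as_rotvec()
        if best is None or np.linalg.norm(r)<np.linalg.norm(best): best=r
    print('tcp',p.round(1),'jawyaw',round(np.arctan2(M[1,1],M[0,1]),3),'tool axes\n',M.round(3))
    print('shift cm (current tool axes)',(M.T@(np.array(pos)-p)/10).round(2),'turn',best.round(3))
E
cat > m2.py <<'E'
from h import *
for t in('top0','scene0'):
    d=load(t);C=cloud(d);X,Y,Z=C[...,0],C[...,1],C[...,2]
    m=((Z>8)&(Z<40)&(abs(X-486)<60)&(abs(Y-8)<50)).astype(np.uint8)
    q=C[m>0]; u=np.linalg.svd(q[:,:2]-q[:,:2].mean(0),full_matrices=False)[2][0]
    m2=q[q[:,2]>28]; a=m2[:,:2]@u; 
    print(t,'lens yaw',np.arctan(u[1]/u[0]).round(3),'crest',m2.mean(0).round(1),'ctr',cv2.minAreaRect(q[:,:2].astype(np.float32))[0])
    m=((Z>36)&(Z<65)&(abs(X-515)<90)&(abs(Y+307)<90)).astype(np.uint8)
    n,l,st,ce=cv2.connectedComponentsWithStats(m,connectivity=8)
    for i in range(1,n):
        if st[i,4]>8:
            q=C[l==i];r=cv2.minAreaRect(q[:,:2].astype(np.float32));print(' V',ce[i].round(),st[i,4],np.round(r[0],1),np.round(r[1],1),round(r[2],1),q[:,2].max().round(1))
    m=((Z>20)&(Z<31)&(abs(X-515)<110)&(abs(Y+307)<110)).astype(np.uint8)
    q=C[m>0];r=cv2.minAreaRect(q[:,:2].astype(np.float32));print(' plate',np.round(r[0],1),np.round(r[1],1),round(r[2],1))
d=load('top0');f=lambda x,y:np.array([410+x/4.5,215+y/4.5])
pts=np.array([f(123,159),f(200,447),f(285,272)]);print(plane(d,pts[:2],33).round(1),'ring',plane(d,pts[2:],26).round(1),depth(d,pts))
plan([486,8,150],np.pi/2)
E
python3 m2.py
```

```text
top0 lens yaw -0.049 crest [486.8   8.1  30. ] ctr (485.81488037109375, 8.281314849853516)
 V [472. 256.] 128 [ 546.  -298.4] [10.5 45.1] 14.6 58.5
 V [481. 291.] 124 [ 479.8 -316.2] [10.1 48.2] 13.9 59.8
 plate [ 512.8 -306.5] [160.9 151.1] 14.6
scene0 lens yaw -0.088 crest [490.4   9.1  30.3] ctr (487.0812683105469, 8.133018493652344)
 V [230. 191.] 100 [ 483.  -316.1] [19.1 45. ] 15.7 60.8
 V [219. 207.] 107 [ 547.6 -299.6] [16.9 46.2] 17.8 60.2
 plate [ 516.8 -306.1] [164.6 151.4] 15.0
[[ 558.9 -236.5   33. ]
 [ 435.  -268.1   33. ]] ring [[ 511.7 -308.4   26. ]] [[ 558.3771391  -235.75341441   36.39908087]
 [ 434.88506581 -267.62392781   34.99201765]
 [ 510.6283637  -306.13352153   34.47675858]]
tcp [ 226.3 -582.1  230.1] jawyaw -1.2 tool axes
 [[-0.     0.362 -0.932]
 [ 0.001 -0.932 -0.362]
 [-1.    -0.001 -0.   ]]
shift cm (current tool axes) [  8.06 -45.59 -45.58] turn [0.371 0.    0.001]
```

Call:
{"method": "apply_moves", "body": {"increments": [{"gripper": 100, "delta_pos": [1.6, 0, 0], "dr": [0.084, 0, 0]}, {"gripper": 100, "delta_pos": [1.6, 0, 0], "dr": [0.084, 0, 0]}, {"gripper": 100, "delta_pos": [1.6, 0, 0], "dr": [0.084, 0, 0]}, {"gripper": 100, "delta_pos": [1.6, 0, 0], "dr": [0.084, 0, 0]}, {"gripper": 100, "delta_pos": [1.6, 0, 0], "dr": [0.084, 0, 0]}]}}

```text
t: 0.57
ee_pos: [226.4, -582.3, 149.7]
orientation: [-2.194, 0.058, 2.194]
ft_force: [0.6, 0.2, 0.4]
width: 88.0
```

Call:
{"method": "apply_moves", "body": {"increments": [{"gripper": 100, "delta_pos": [0, -3, -1.15], "dr": [0, 0, 0]}, {"gripper": 100, "delta_pos": [0, -3, -1.15], "dr": [0, 0, 0]}, {"gripper": 100, "delta_pos": [0, -3, -1.15], "dr": [0, 0, 0]}, {"gripper": 100, "delta_pos": [0, -3, -1.15], "dr": [0, 0, 0]}, {"gripper": 100, "delta_pos": [0, -3, -1.15], "dr": [0, 0, 0]}]}}

```text
t: 0.98
ee_pos: [291.5, -434.0, 150.4]
orientation: [-2.196, 0.054, 2.196]
ft_force: [-0.6, 0.7, 0.6]
width: 87.6
```

Call:
{"method": "apply_moves", "body": {"increments": [{"gripper": 100, "delta_pos": [0, -3, -1.15], "dr": [0, 0, 0]}, {"gripper": 100, "delta_pos": [0, -3, -1.15], "dr": [0, 0, 0]}, {"gripper": 100, "delta_pos": [0, -3, -1.15], "dr": [0, 0, 0]}, {"gripper": 100, "delta_pos": [0, -3, -1.15], "dr": [0, 0, 0]}, {"gripper": 100, "delta_pos": [0, -3, -1.15], "dr": [0, 0, 0]}]}}

```text
t: 1.4
ee_pos: [356.4, -287.0, 150.6]
orientation: [-2.196, 0.054, 2.196]
ft_force: [1.0, 0.7, -0.6]
width: 88.0
```

Call:
{"method": "apply_moves", "body": {"increments": [{"gripper": 100, "delta_pos": [0, -3, -1.15], "dr": [0, 0, 0]}, {"gripper": 100, "delta_pos": [0, -3, -1.15], "dr": [0, 0, 0]}, {"gripper": 100, "delta_pos": [0, -3, -1.15], "dr": [0, 0, 0]}, {"gripper": 100, "delta_pos": [0, -3, -1.15], "dr": [0, 0, 0]}, {"gripper": 100, "delta_pos": [0, -3, -1.15], "dr": [0, 0, 0]}]}}

```text
t: 1.82
ee_pos: [421.2, -140.0, 150.7]
orientation: [-2.196, 0.054, 2.196]
ft_force: [-0.5, 0.1, 0.1]
width: 87.7
```

Call:
{"method": "apply_moves", "body": {"increments": [{"gripper": 100, "delta_pos": [0, -3, -1.15], "dr": [0, 0, 0]}, {"gripper": 100, "delta_pos": [0, -3, -1.15], "dr": [0, 0, 0]}, {"gripper": 100, "delta_pos": [0, -3, -1.15], "dr": [0, 0, 0]}, {"gripper": 100, "delta_pos": [0, -3, -1.15], "dr": [0, 0, 0]}, {"gripper": 100, "delta_pos": [0, -3, -1.15], "dr": [0, 0, 0]}]}}

```text
t: 2.23
ee_pos: [486.0, 7.1, 150.7]
orientation: [-2.197, 0.054, 2.197]
ft_force: [0.4, -0.5, 0.7]
width: 87.8
```

```bash
cat > m3.py <<'E'
from h import *
d=grab('wrist','w1');C=cloud(d);X,Y,Z=C[...,0],C[...,1],C[...,2]
m=((Z>8)&(Z<40)&(abs(X-487)<65)&(abs(Y-8)<50)).astype(np.uint8)
n,l,st,ce=cv2.connectedComponentsWithStats(m);i=1+st[1:,4].argmax();q=C[l==i]
r=cv2.minAreaRect(q[:,:2].astype(np.float32));print(r,ce[i],st[i])
u=np.linalg.svd(q[:,:2]-q[:,:2].mean(0),full_matrices=False)[2][0]
k=q[q[:,2]>27.5];print('yaw',np.arctan(u[1]/u[0]),'crest',k.mean(0),'max',np.percentile(q[:,2],98))
plan([r[0][0],r[0][1],12],np.arctan(u[1]/u[0])+np.pi/2)
E
python3 m3.py
```

```text
((487.1992492675781, 9.501166343688965), (29.99695587158203, 101.46150207519531), 87.2297134399414) [316.13360427 229.76911354] [ 299  172   35  119 3937]
yaw -0.05018100218494493 crest [489.10426217   9.36824619  29.25940238] max 30.8256197811923
tcp [488.8  10.7 151.1] jawyaw -1.619 tool axes
 [[ 0.003 -0.048 -0.999]
 [ 0.001 -0.999  0.048]
 [-1.    -0.002 -0.003]]
shift cm (current tool axes) [13.91  0.15  0.19] turn [ 0.002 -0.003  0.002]
```

View pics/w1.png

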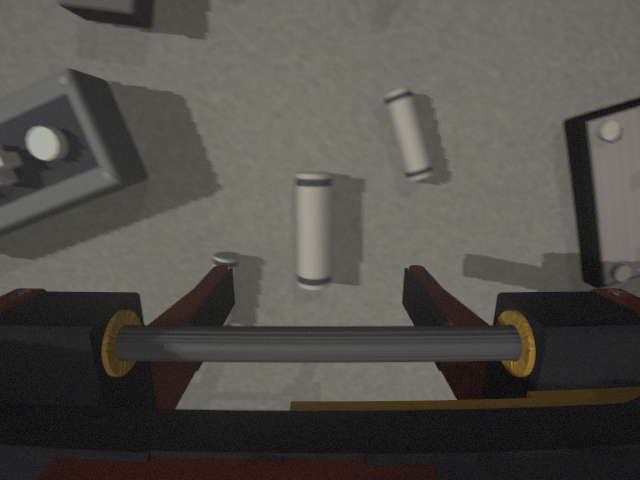

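The wrist view shows the lens at (316,230), centred between the fingers. Its top is at 30.8 mm and it is 30 x 101 mm, as expected. The small barrels are clear of the fingers, so I descend and grip.

Call:
{"method": "apply_moves", "body": {"increments": [{"gripper": 100, "delta_pos": [2, 0.03, 0.04], "dr": [0, 0, 0]}, {"gripper": 100, "delta_pos": [2, 0.03, 0.04], "dr": [0, 0, 0]}, {"gripper": 100, "delta_pos": [2, 0.03, 0.04], "dr": [0, 0, 0]}, {"gripper": 100, "delta_pos": [2, 0.03, 0.04], "dr": [0, 0, 0]}, {"gripper": 100, "delta_pos": [2, 0.03, 0.03], "dr": [0, 0, 0]}]}}

```text
t: 2.7
ee_pos: [483.7, 4.1, 49.8]
orientation: [-2.197, 0.054, 2.197]
ft_force: [-0.1, 0.0, -0.8]
width: 88.1
```

Call:
{"method": "apply_moves", "body": {"increments": [{"gripper": 100, "delta_pos": [1.4, 0, 0], "dr": [0, 0, 0]}, {"gripper": 100, "delta_pos": [1.2, 0, 0], "dr": [0, 0, 0]}, {"gripper": 100, "delta_pos": [0.8, 0, 0], "dr": [0, 0, 0]}, {"gripper": 100, "delta_pos": [0.5, 0, 0], "dr": [0, 0, 0]}, {"gripper": 100, "delta_pos": [0, 0, 0], "dr": [0, 0, 0]}]}}

```text
t: 3.12
ee_pos: [483.3, 4.0, 10.9]
orientation: [-2.195, 0.054, 2.198]
ft_force: [-0.8, 0.1, -0.7]
width: 87.8
```

Call:
{"method": "apply_moves", "body": {"increments": [{"gripper": 60, "delta_pos": [0, 0, 0], "dr": [0, 0, 0]}, {"gripper": 45, "delta_pos": [0, 0, 0], "dr": [0, 0, 0]}, {"gripper": 40, "delta_pos": [0, 0, 0], "dr": [0, 0, 0]}, {"gripper": 35, "delta_pos": [0, 0, 0], "dr": [0, 0, 0]}, {"gripper": 30, "delta_pos": [0, 0, 0], "dr": [0, 0, 0]}]}}

```text
t: 3.53
ee_pos: [484.1, 4.1, 12.2]
orientation: [-2.198, 0.054, 2.196]
ft_force: [-0.1, 0.1, -0.4]
width: 58.2
```

Call:
{"method": "apply_moves", "body": {"increments": [{"gripper": 20, "delta_pos": [0, 0, 0], "dr": [0, 0, 0]}, {"gripper": 10, "delta_pos": [0, 0, 0], "dr": [0, 0, 0]}, {"gripper": 0, "delta_pos": [0, 0, 0], "dr": [0, 0, 0]}, {"gripper": 0, "delta_pos": [0, 0, 0], "dr": [0, 0, 0]}, {"gripper": 0, "delta_pos": [0, 0, 0], "dr": [0, 0, 0]}]}}

```text
t: 3.95
ee_pos: [483.8, 4.1, 11.7]
orientation: [-2.197, 0.054, 2.196]
ft_force: [0.5, -0.4, 1.3]
width: 29.5
```

Gripped at 29.5 mm opening. I'll lift and check how the lens sits in the hand.

Call:
{"method": "apply_moves", "body": {"increments": [{"gripper": 0, "delta_pos": [-1, 0, 0], "dr": [0, 0, 0]}, {"gripper": 0, "delta_pos": [-2, 0, 0], "dr": [0, 0, 0]}, {"gripper": 0, "delta_pos": [-3, 0, 0], "dr": [0, 0, 0]}, {"gripper": 0, "delta_pos": [-3, 0, 0], "dr": [0, 0, 0]}, {"gripper": 0, "delta_pos": [-3, 0, 0], "dr": [0, 0, 0]}]}}

```text
t: 4.37
ee_pos: [483.0, 4.1, 133.1]
orientation: [-2.195, 0.054, 2.198]
ft_force: [0.3, -0.6, -1.7]
width: 29.5
```

Call:
{"method": "apply_moves", "body": {"increments": [{"gripper": 0, "delta_pos": [-1, 0, 0], "dr": [0, 0, 0]}, {"gripper": 0, "delta_pos": [0, 0, 0], "dr": [0, 0, 0]}, {"gripper": 0, "delta_pos": [0, 0, 0], "dr": [0, 0, 0]}, {"gripper": 0, "delta_pos": [0, 0, 0], "dr": [0, 0, 0]}, {"gripper": 0, "delta_pos": [0, 0, 0], "dr": [0, 0, 0]}]}}

```text
t: 4.78
ee_pos: [482.4, 4.1, 140.0]
orientation: [-2.193, 0.054, 2.2]
ft_force: [0.4, -0.5, -2.1]
width: 29.3
```

```bash
cat > m4.py <<'E'
from h import *
p,R=tool();M=R.as_matrix();print(ctrl.get_obs()['width'])
d=grab('wrist','w2')
for t,d in(('wrist',d),('top',grab('top','t2')),('scene',grab('scene','s2'))):
    C=cloud(d); L=(C-p)@M  # tool coords
    m=((abs(L[...,0]+4)<17)&(abs(L[...,1])<22)&(abs(L[...,2])<70)).astype(np.uint8)
    q=L[m>0]
    print(t,len(q),'tool x pct',np.percentile(q[:,0],[2,50,98]).round(1),'z range',np.percentile(q[:,2],[1,99]).round(1),'y',np.percentile(q[:,1],[2,98]).round(1),
     'slope y/z',np.polyfit(q[:,2],q[:,1],1)[0].round(3),'x/z',np.polyfit(q[:,2],q[:,0],1)[0].round(3))
plan([513,-307.3,160],0.252-np.pi/2)
E
python3 m4.py
```

```text
29.315826006556
wrist 11961 tool x pct [-19.2 -16.3  -0.9] z range [-53.6  45.7] y [-17.  17.] slope y/z -0.002 x/z -0.012
top 32 tool x pct [-18.5 -14.8  -4.3] z range [21.9 26.6] y [-13.7  15.6] slope y/z -1.81 x/z -1.961
scene 572 tool x pct [-20.4 -13.4   6.9] z range [-55.3  43.6] y [-21.5  19.7] slope y/z -0.032 x/z -0.076
tcp [483.    4.1 140.4] jawyaw -1.62 tool axes
 [[-0.002 -0.049 -0.999]
 [ 0.    -0.999  0.049]
 [-1.     0.     0.002]]
shift cm (current tool axes) [-1.96 30.95 -4.52] turn [-0.301  0.002  0.   ]
```

View pics/w2.png

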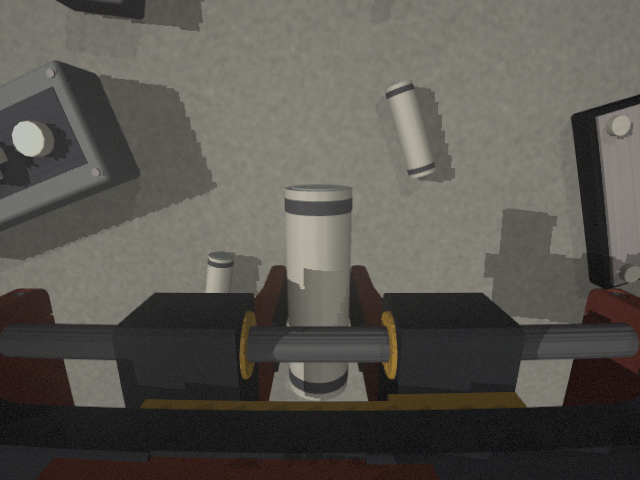

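The wrist view shows the lens held level between the pads. Its front end is at (319,190), and its centre sits about 4 mm ahead of the TCP. I carry it to above the cradle.

Call:
{"method": "apply_moves", "body": {"increments": [{"gripper": 0, "delta_pos": [-0.2, 0, 0], "dr": [-0.06, 0, 0]}, {"gripper": 0, "delta_pos": [-0.4, 0, 0], "dr": [-0.06, 0, 0]}, {"gripper": 0, "delta_pos": [-0.4, 0, 0], "dr": [-0.06, 0, 0]}, {"gripper": 0, "delta_pos": [-0.4, 0, 0], "dr": [-0.06, 0, 0]}, {"gripper": 0, "delta_pos": [-0.4, 0, 0], "dr": [-0.06, 0, 0]}]}}

```text
t: 5.35
ee_pos: [483.4, 4.0, 159.1]
orientation: [2.085, 0.266, -2.088]
ft_force: [-0.4, 0.9, -2.4]
width: 29.2
```

Call:
{"method": "apply_moves", "body": {"increments": [{"gripper": 0, "delta_pos": [0, 1, 0.18], "dr": [0, 0, 0]}, {"gripper": 0, "delta_pos": [0, 2, 0.34], "dr": [0, 0, 0]}, {"gripper": 0, "delta_pos": [0, 2.5, 0.42], "dr": [0, 0, 0]}, {"gripper": 0, "delta_pos": [0, 2.5, 0.42], "dr": [0, 0, 0]}, {"gripper": 0, "delta_pos": [0, 2.5, 0.42], "dr": [0, 0, 0]}]}}

```text
t: 5.77
ee_pos: [492.2, -103.6, 159.0]
orientation: [2.088, 0.262, -2.09]
ft_force: [1.1, 0.1, -1.8]
width: 29.5
```

Call:
{"method": "apply_moves", "body": {"increments": [{"gripper": 0, "delta_pos": [0, 2.5, 0.42], "dr": [0, 0, 0]}, {"gripper": 0, "delta_pos": [0, 2.5, 0.42], "dr": [0, 0, 0]}, {"gripper": 0, "delta_pos": [0, 2.5, 0.42], "dr": [0, 0, 0]}, {"gripper": 0, "delta_pos": [0, 2.5, 0.42], "dr": [0, 0, 0]}, {"gripper": 0, "delta_pos": [0, 2.5, 0.42], "dr": [0, 0, 0]}]}}

```text
t: 6.18
ee_pos: [502.6, -230.3, 158.8]
orientation: [2.088, 0.261, -2.091]
ft_force: [-0.1, -1.4, -1.5]
width: 29.6
```

Call:
{"method": "apply_moves", "body": {"increments": [{"gripper": 0, "delta_pos": [0, 2.5, 0.42], "dr": [0, 0, 0]}, {"gripper": 0, "delta_pos": [0, 2.5, 0.42], "dr": [0, 0, 0]}, {"gripper": 0, "delta_pos": [0, 2, 0.34], "dr": [0, 0, 0]}, {"gripper": 0, "delta_pos": [0, 0.9, 0.18], "dr": [0, 0, 0]}, {"gripper": 0, "delta_pos": [0, 0, 0], "dr": [0, 0, 0]}]}}

```text
t: 6.6
ee_pos: [509.2, -310.3, 158.9]
orientation: [2.09, 0.26, -2.09]
ft_force: [0.6, -0.3, -1.4]
width: 29.8
```

```bash
cat > m5.py <<'E'
from h import *
plan([509.1,-308.3,54.5],0.252-np.pi/2)
p,R=tool();M=R.as_matrix()
d=grab('wrist','w3')
for t,d in(('wrist',d),('top',grab('top','t3')),('scene',grab('scene','s3'))):
    C=cloud(d);L=(C-p)@M
    X,Y,Z=C[...,0],C[...,1],C[...,2]
    m=((abs(L[...,0]+4)<17)&(abs(L[...,1])<16)&(abs(L[...,2])<70)); q=C[m]
    u=np.array([np.cos(.252),np.sin(.252)]);a=(q[:,:2]-[513,-307.3])@u;b=(q[:,:2]-[513,-307.3])@[-u[1],u[0]]
    print(t,m.sum(),'lens along',np.percentile(a,[1,99]).round(1),'across',np.percentile(b,[1,99]).round(1),'slope',np.polyfit(a,b,1)[0].round(3),'z',np.percentile(q[:,2],[2,50,98]).round(1))
    m=(Z>36)&(Z<65)&(abs(X-515)<90)&(abs(Y+307)<90)
    q=C[m]; a=(q[:,:2]-[513,-307.3])@u;b=(q[:,:2]-[513,-307.3])@[-u[1],u[0]]
    for s in(a>10,a<-10):
        if s.sum()>8:print('  V along',np.percentile(a[s],[3,50,97]).round(1),'across',np.percentile(b[s],[3,97]).round(1),s.sum(),q[s][:,2].max().round(1))
    m=(Z>29.5)&(Z<37)&(abs(X-515)<90)&(abs(Y+307)<90);q=C[m]; a=(q[:,:2]-[513,-307.3])@u;b=(q[:,:2]-[513,-307.3])@[-u[1],u[0]]
    for s in((a>50)&(b>45),(a<-50)&(b>45)):
        if s.sum()>8: print('  knob',cv2.minAreaRect(np.c_[a,b][s].astype(np.float32)),s.sum())
E
python3 m5.py
```

```text
tcp [ 509.2 -310.3  158.9] jawyaw -1.324 tool axes
 [[-0.     0.245 -0.97 ]
 [-0.    -0.97  -0.245]
 [-1.    -0.     0.   ]]
shift cm (current tool axes) [10.44 -0.2  -0.04] turn [-0.005  0.     0.   ]
wrist 11358 lens along [-50.1  49.3] across [-16.6  13. ] slope -0.007 z [164.5 175.3 178. ]
  V along [39.6 40.7 41.3] across [-20.7  23.3] 140 57.3
  knob ((65.71792602539062, 59.11886978149414), (15.504676818847656, 15.087991714477539), 43.842376708984375) 313
  knob ((-57.367156982421875, 58.68124771118164), (11.346966743469238, 7.948343753814697), 59.125274658203125) 77
top 106 lens along [36.6 47.8] across [-14.2  13.6] slope -0.284 z [161.7 174.7 179. ]
  V along [-39.2 -35.4 -30.5] across [-13.   23.3] 73 59.7
  knob ((64.43373107910156, 59.03926467895508), (14.648338317871094, 17.451913833618164), 0.977713406085968) 50
  knob ((-65.65278625488281, 57.97422790527344), (15.952021598815918, 17.143648147583008), 89.90269470214844) 56
scene 376 lens along [-51.2  51.5] across [-16.5  13.7] slope -0.001 z [153.1 172.5 179.6]
  V along [30.2 38.2 59.8] across [-21.   43.9] 111 59.2
  V along [-39.6 -30.  -24.9] across [-21.6  22. ] 103 60.9
  knob ((64.55870819091797, 59.20655059814453), (22.881093978881836, 24.159725189208984), 87.40625762939453) 38
  knob ((-60.92267990112305, 57.02235794067383), (18.52684211730957, 16.29488182067871), 8.862939834594727) 30
```

View pics/w3.png

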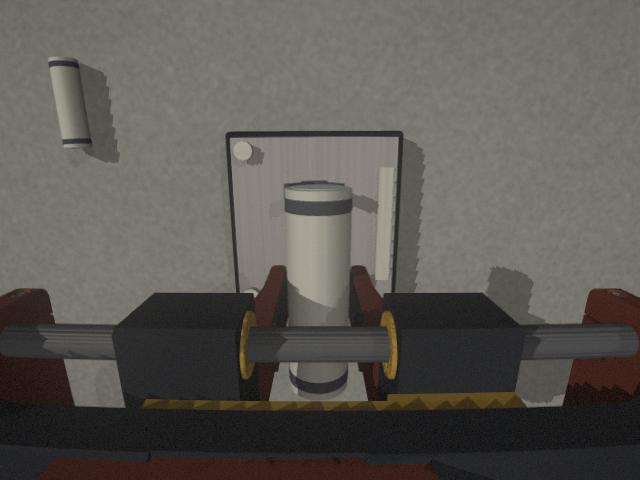

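The wrist view shows the lens aligned over the groove: knob at (243,151), front V-support peeking out at (315,183). The measurement says to shift about 2.5 mm across. I descend to just above the seat.

Call:
{"method": "apply_moves", "body": {"increments": [{"gripper": 0, "delta_pos": [1, -0.05, -0.02], "dr": [0, 0, 0]}, {"gripper": 0, "delta_pos": [1.5, -0.05, -0.02], "dr": [0, 0, 0]}, {"gripper": 0, "delta_pos": [1.5, -0.05, -0.02], "dr": [0, 0, 0]}, {"gripper": 0, "delta_pos": [1.5, -0.05, -0.02], "dr": [0, 0, 0]}, {"gripper": 0, "delta_pos": [1.2, -0.05, -0.02], "dr": [0, 0, 0]}]}}

```text
t: 7.17
ee_pos: [509.5, -304.1, 91.1]
orientation: [2.086, 0.265, -2.089]
ft_force: [1.1, 0.1, -2.3]
width: 29.0
```

Call:
{"method": "apply_moves", "body": {"increments": [{"gripper": 0, "delta_pos": [1, 0, 0], "dr": [0, 0, 0]}, {"gripper": 0, "delta_pos": [1, 0, 0], "dr": [0, 0, 0]}, {"gripper": 0, "delta_pos": [0.8, 0, 0], "dr": [0, 0, 0]}, {"gripper": 0, "delta_pos": [0.5, 0, 0], "dr": [0, 0, 0]}, {"gripper": 0, "delta_pos": [0, 0, 0], "dr": [0, 0, 0]}]}}

```text
t: 7.58
ee_pos: [509.6, -305.3, 58.6]
orientation: [2.087, 0.264, -2.09]
ft_force: [0.2, 0.7, -1.9]
width: 29.4
```

Call:
{"method": "apply_moves", "body": {"increments": [{"gripper": 0, "delta_pos": [0.1, 0, 0], "dr": [0, 0, 0]}, {"gripper": 0, "delta_pos": [0.1, 0, 0], "dr": [0, 0, 0]}, {"gripper": 0, "delta_pos": [0, 0, 0], "dr": [0, 0, 0]}, {"gripper": 0, "delta_pos": [0, 0, 0], "dr": [0, 0, 0]}, {"gripper": 0, "delta_pos": [0, 0, 0], "dr": [0, 0, 0]}]}}

```text
t: 8.0
ee_pos: [510.2, -305.8, 58.1]
orientation: [2.088, 0.263, -2.087]
ft_force: [-0.3, 1.1, -2.2]
width: 29.1
```

Call:
{"method": "apply_moves", "body": {"increments": [{"gripper": 0, "delta_pos": [0.1, 0, 0], "dr": [0, 0, 0]}, {"gripper": 0, "delta_pos": [0.1, 0, 0], "dr": [0, 0, 0]}, {"gripper": 0, "delta_pos": [0, 0, 0], "dr": [0, 0, 0]}, {"gripper": 0, "delta_pos": [0, 0, 0], "dr": [0, 0, 0]}, {"gripper": 0, "delta_pos": [0, 0, 0], "dr": [0, 0, 0]}]}}

```text
t: 8.42
ee_pos: [510.2, -305.8, 55.8]
orientation: [2.088, 0.263, -2.087]
ft_force: [0.1, -0.9, -0.7]
width: 29.4
```

```bash
python3 -c "
from h import *
for i in range(4): ctrl.get_image('wrist');o=ctrl.get_obs();print(o['ee_pos'].round(1),o['ft_force'].round(1),o['t'])"; python3 m5.py
```

```text
[ 510.2 -305.8   55.8] [ 0.4 -1.4  0.1] 8.4667
[ 510.2 -305.8   55.8] [ 0.3 -0.5 -0.3] 8.5167
[ 510.2 -305.9   55.9] [-0.5 -2.6  0.3] 8.5667
[ 510.2 -305.9   55.8] [ 0.4 -2.6 -0.2] 8.6167
tcp [ 510.2 -305.9   55.8] jawyaw -1.32 tool axes
 [[ 0.     0.248 -0.969]
 [-0.    -0.969 -0.248]
 [-1.     0.001 -0.   ]]
shift cm (current tool axes) [0.13 0.21 0.17] turn [-0.001 -0.    -0.001]
wrist 11383 lens along [-48.   51.4] across [-12.5  17.1] slope -0.004 z [61.  72.3 75. ]
  V along [10.2 34.9 51.4] across [-21.   24.2] 1581 65.0
  V along [-48.6 -39.2 -10.8] across [-12.3  17.5] 107 65.0
  knob ((66.05366516113281, 59.138336181640625), (15.783448219299316, 15.006053924560547), 41.09083557128906) 768
top 77 lens along [38.  49.9] across [-10.6  16. ] slope -0.747 z [58.  70.4 76.2]
  V along [35.  41.3 59.7] across [14.3 57.4] 20 63.6
  knob ((64.62681579589844, 58.571266174316406), (23.835641860961914, 14.44809341430664), 41.16059875488281) 49
scene 385 lens along [-44.8  53.2] across [-12.3  17.4] slope -0.023 z [46.9 69.2 76.4]
  V along [11.8 45.1 52.1] across [-20.3  20.2] 164 64.9
  V along [-62.5 -36.6 -21.3] across [-23.   57.9] 28 64.8
  knob ((68.0201187133789, 58.14476013183594), (21.05989646911621, 14.754507064819336), 2.5856215953826904) 35
  knob ((-62.50135803222656, 57.88911437988281), (20.240591049194336, 11.798309326171875), 17.673629760742188) 25
```

Light flank contact on the +y side. I nudge toward -y and down.

Call:
{"method": "apply_moves", "body": {"increments": [{"gripper": 0, "delta_pos": [0, 0.1, 0], "dr": [0, 0, 0]}, {"gripper": 0, "delta_pos": [0.1, 0, 0], "dr": [0, 0, 0]}, {"gripper": 0, "delta_pos": [0.05, 0, 0], "dr": [0, 0, 0]}, {"gripper": 0, "delta_pos": [0, 0, 0], "dr": [0, 0, 0]}, {"gripper": 0, "delta_pos": [0, 0, 0], "dr": [0, 0, 0]}]}}

```text
t: 9.18
ee_pos: [510.5, -307.0, 54.6]
orientation: [2.088, 0.263, -2.087]
ft_force: [-2.0, -1.8, 5.1]
width: 29.5
```

Call:
{"method": "apply_moves", "body": {"increments": [{"gripper": 0, "delta_pos": [0, 0, 0], "dr": [0, 0, 0]}, {"gripper": 0, "delta_pos": [0, 0, 0], "dr": [0, 0, 0]}, {"gripper": 0, "delta_pos": [0, 0, 0], "dr": [0, 0, 0]}, {"gripper": 0, "delta_pos": [0, 0, 0], "dr": [0, 0, 0]}, {"gripper": 0, "delta_pos": [0, 0, 0], "dr": [0, 0, 0]}]}}

```text
t: 9.6
ee_pos: [510.5, -306.9, 54.6]
orientation: [2.088, 0.263, -2.087]
ft_force: [-1.8, -2.1, 5.9]
width: 29.6
```

Seated, with the cradle carrying load. I release.

Call:
{"method": "apply_moves", "body": {"increments": [{"gripper": 35, "delta_pos": [0, 0, 0], "dr": [0, 0, 0]}, {"gripper": 38, "delta_pos": [0, 0, 0], "dr": [0, 0, 0]}, {"gripper": 45, "delta_pos": [0, 0, 0], "dr": [0, 0, 0]}, {"gripper": 60, "delta_pos": [0, 0, 0], "dr": [0, 0, 0]}, {"gripper": 70, "delta_pos": [0, 0, 0], "dr": [0, 0, 0]}]}}

```text
t: 10.02
ee_pos: [510.1, -306.3, 53.9]
orientation: [2.088, 0.264, -2.089]
ft_force: [0.4, -0.2, 1.0]
width: 49.3
```

Call:
{"method": "apply_moves", "body": {"increments": [{"gripper": 70, "delta_pos": [0, 0, 0], "dr": [0, 0, 0]}, {"gripper": 70, "delta_pos": [0, 0, 0], "dr": [0, 0, 0]}, {"gripper": 70, "delta_pos": [-0.5, 0, 0], "dr": [0, 0, 0]}, {"gripper": 70, "delta_pos": [-1, 0, 0], "dr": [0, 0, 0]}, {"gripper": 70, "delta_pos": [-1.5, 0, 0], "dr": [0, 0, 0]}]}}

```text
t: 10.43
ee_pos: [509.6, -306.2, 84.1]
orientation: [2.087, 0.265, -2.09]
ft_force: [-0.4, -0.3, 1.5]
width: 61.6
```

Call:
{"method": "apply_moves", "body": {"increments": [{"gripper": 70, "delta_pos": [-2.5, 0, 0], "dr": [0, 0, 0]}, {"gripper": 70, "delta_pos": [-3, 0, 0], "dr": [0, 0, 0]}, {"gripper": 70, "delta_pos": [-3, 0, 0], "dr": [0, 0, 0]}, {"gripper": 70, "delta_pos": [-2, 0, 0], "dr": [0, 0, 0]}, {"gripper": 70, "delta_pos": [0, 0, 0], "dr": [0, 0, 0]}]}}

```text
t: 10.85
ee_pos: [512.8, -308.1, 195.0]
orientation: [2.093, 0.257, -2.078]
ft_force: [0.1, -0.8, -0.4]
width: 61.4
```

```bash
cat > m6.py <<'E'
from h import *
import sys
tag=sys.argv[1]
u=np.array([np.cos(.252),np.sin(.252)]);w=np.array([-u[1],u[0]])
for n in('wrist','top','scene'):
    d=grab(n,n+tag);C=cloud(d)
    a=(C[...,:2]-[513,-307.3])@u;b=(C[...,:2]-[513,-307.3])@w;Z=C[...,2]
    m=(Z>64)&(Z<80)&(abs(b)<25)&(abs(a)<70)
    q=np.c_[a[m],b[m],Z[m]]
    if len(q)>10: print(n,len(q),'lens mid',((q[:,0].min()+q[:,0].max())/2).round(1),np.ptp(q[:,0]).round(1),'across',np.median(q[:,1]).round(1),'slope',np.polyfit(q[:,0],q[:,1],1)[0].round(3),'top',np.percentile(q[:,2],97).round(1),'zslope',np.polyfit(q[:,0],q[:,2],1)[0].round(3))
E
python3 m6.py A; python3 -c "
from h import *
plan([532.7,330.9,160],0.252-np.pi/2)"
```

```text
wrist 3625 lens mid 1.0 101.2 across 0.7 slope -0.001 top 73.7 zslope 0.0
top 158 lens mid -41.1 23.0 across 3.8 slope -0.16 top 75.1 zslope -0.037
scene 348 lens mid 1.8 107.7 across 4.1 slope -0.013 top 75.8 zslope -0.012
tcp [ 510.  -306.4  189.2] jawyaw -1.32 tool axes
 [[ 0.     0.248 -0.969]
 [-0.    -0.969 -0.248]
 [-1.     0.    -0.   ]]
shift cm (current tool axes) [  2.92 -61.17 -18.02] turn [-0.001 -0.    -0.   ]
```

View pics/wristA.png

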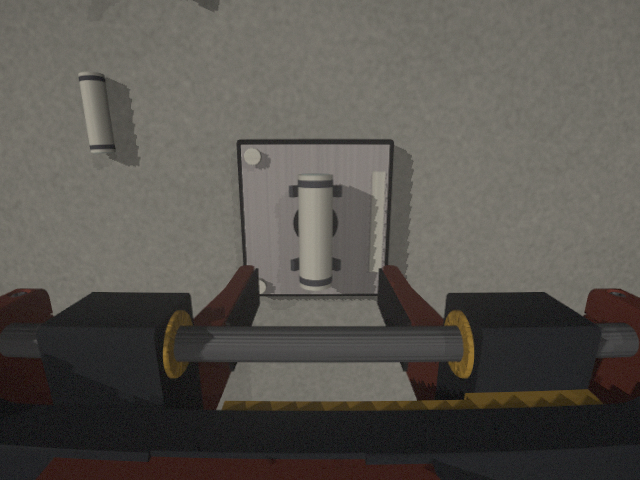

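The lens lies along the groove, resting on both V-supports: axis at (316,232), centre about 1 mm off, top at 73.7 mm against 73 expected. Next, with closed fingers, to above the bar key.

Call:
{"method": "apply_moves", "body": {"increments": [{"gripper": 70, "delta_pos": [0, -1.5, -0.45], "dr": [0, 0, 0]}, {"gripper": 70, "delta_pos": [0, -3, -0.9], "dr": [0, 0, 0]}, {"gripper": 50, "delta_pos": [0, -3, -0.9], "dr": [0, 0, 0]}, {"gripper": 0, "delta_pos": [0, -3, -0.9], "dr": [0, 0, 0]}, {"gripper": 0, "delta_pos": [0, -3, -0.9], "dr": [0, 0, 0]}]}}

```text
t: 11.42
ee_pos: [514.6, -163.4, 187.5]
orientation: [2.086, 0.265, -2.092]
ft_force: [-0.0, -0.3, 0.5]
width: 44.8
```

Call:
{"method": "apply_moves", "body": {"increments": [{"gripper": 0, "delta_pos": [0, -3, -0.9], "dr": [0, 0, 0]}, {"gripper": 0, "delta_pos": [0, -3, -0.9], "dr": [0, 0, 0]}, {"gripper": 0, "delta_pos": [0, -3, -0.9], "dr": [0, 0, 0]}, {"gripper": 0, "delta_pos": [0, -3, -0.9], "dr": [0, 0, 0]}, {"gripper": 0, "delta_pos": [0, -3, -0.9], "dr": [0, 0, 0]}]}}

```text
t: 11.83
ee_pos: [520.7, -7.1, 187.7]
orientation: [2.085, 0.264, -2.092]
ft_force: [0.5, -0.6, -0.0]
width: 11.6
```

Call:
{"method": "apply_moves", "body": {"increments": [{"gripper": 0, "delta_pos": [0, -3, -0.9], "dr": [0, 0, 0]}, {"gripper": 0, "delta_pos": [0, -3, -0.9], "dr": [0, 0, 0]}, {"gripper": 0, "delta_pos": [0, -3, -0.9], "dr": [0, 0, 0]}, {"gripper": 0, "delta_pos": [0, -3, -0.9], "dr": [0, 0, 0]}, {"gripper": 0, "delta_pos": [0, -3, -0.9], "dr": [0, 0, 0]}]}}

```text
t: 12.25
ee_pos: [526.9, 149.1, 187.6]
orientation: [2.084, 0.263, -2.091]
ft_force: [0.4, -0.2, -0.1]
width: 0.5
```

Call:
{"method": "apply_moves", "body": {"increments": [{"gripper": 0, "delta_pos": [0, -3, -0.9], "dr": [0, 0, 0]}, {"gripper": 0, "delta_pos": [0, -2, -0.5], "dr": [0, 0, 0]}, {"gripper": 0, "delta_pos": [0, -1, -0.2], "dr": [0, 0, 0]}, {"gripper": 0, "delta_pos": [0, 0, 0], "dr": [0, 0, 0]}, {"gripper": 0, "delta_pos": [0, 0, 0], "dr": [0, 0, 0]}]}}

```text
t: 12.67
ee_pos: [528.3, 209.1, 188.2]
orientation: [2.085, 0.264, -2.089]
ft_force: [0.7, 0.6, -0.0]
width: -0.0
```

```bash
cat > m7.py <<'E'
from h import *
import sys
tag=sys.argv[1]
u=np.array([np.cos(.278),np.sin(.278)]);w=np.array([-u[1],u[0]])
for n in('wrist','top','scene'):
    d=grab(n,n+tag);C=cloud(d);Z=C[...,2];g=d['img'].max(2)
    a=(C[...,:2]-[551,266])@u;b=(C[...,:2]-[551,266])@w
    m=((Z>54)&(Z<75)&(abs(a)<40)&(abs(b)<100)&(g>110)).astype(np.uint8)
    k,l,st,ce=cv2.connectedComponentsWithStats(m)
    for i in range(1,k):
        if st[i,4]<15: continue
        q=C[l==i];t=q[q[:,2]>np.percentile(q[:,2],50)-2.5]; r=cv2.minAreaRect(t[:,:2].astype(np.float32))
        print(n,ce[i].round(),st[i,4],'ctr',np.round(r[0],1),'size',np.round(r[1],1),round(r[2],1),'b',np.median(b[l==i]).round(1),'z',np.median(t[:,2]).round(1))
plan([532.7,330.9,85],0.278-np.pi/2)
print(ctrl.get_obs()['width'])
E
python3 m7.py B
```

```text
wrist [175. 191.] 613 ctr [535.  332.8] size [35.5 12.8] 15.7 b 68.3 z 68.0
wrist [284. 188.] 752 ctr [560.2 246.1] size [26.6 26.4] 59.9 b -21.6 z 68.0
wrist [339. 185.] 667 ctr [572.3 203. ] size [23.8 23.5] 60.7 b -66.6 z 60.1
wrist [229. 190.] 848 ctr [547.4 289.4] size [23.8 23.9] 16.4 b 23.3 z 68.0
top [210. 235.] 67 ctr [575.3 202.7] size [12.9 21.5] 6.1 b -66.9 z 60.1
scene [463. 274.] 183 ctr [560.9 244. ] size [25.7 27.1] 67.4 b -23.1 z 67.7
scene [439. 273.] 120 ctr [573.1 202. ] size [25.5 23.4] 72.4 b -67.4 z 60.1
scene [488. 277.] 189 ctr [548.6 288. ] size [26.1 23.8] 13.8 b 21.8 z 67.9
scene [514. 279.] 133 ctr [535.5 331.4] size [37.8 12.2] 16.1 b 66.9 z 67.6
tcp [529.1 208.  188.8] jawyaw -1.321 tool axes
 [[-0.001  0.247 -0.969]
 [-0.    -0.969 -0.247]
 [-1.     0.     0.001]]
shift cm (current tool axes) [ 10.38 -11.82  -3.4 ] turn [-0.028  0.001 -0.   ]
0.05666912281252384
```

View pics/wristB.png

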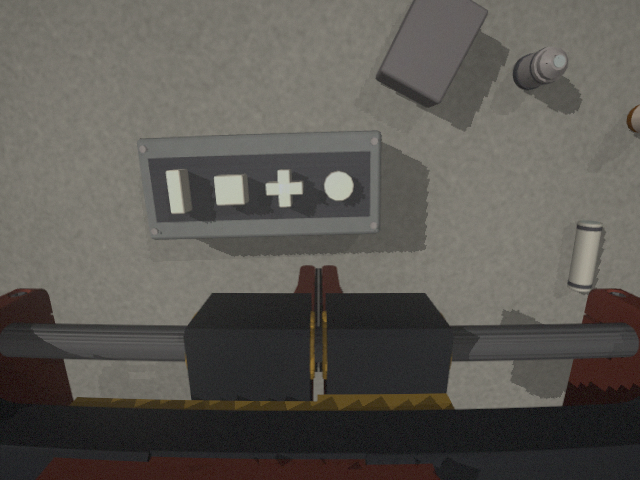

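The wrist view shows the bar key at (178,191), square (230,190), cross (284,188), round (339,185, the low one). The bar key measures 35.5 x 12.8 mm at z=68, centred at (535,332.5), and the views agree. I move over it and descend to just above.

Call:
{"method": "apply_moves", "body": {"increments": [{"gripper": 0, "delta_pos": [0, -2, -0.61], "dr": [-0.028, 0, 0]}, {"gripper": 0, "delta_pos": [0, -3, -0.91], "dr": [0, 0, 0]}, {"gripper": 0, "delta_pos": [0, -3, -0.91], "dr": [0, 0, 0]}, {"gripper": 0, "delta_pos": [0, -2.5, -0.76], "dr": [0, 0, 0]}, {"gripper": 0, "delta_pos": [0, -1.4, -0.45], "dr": [0, 0, 0]}]}}

```text
t: 13.23
ee_pos: [532.6, 334.9, 189.3]
orientation: [2.073, 0.291, -2.072]
ft_force: [0.8, 0.1, 0.0]
width: 0.3
```

Call:
{"method": "apply_moves", "body": {"increments": [{"gripper": 0, "delta_pos": [2, 0, 0], "dr": [0, 0, 0]}, {"gripper": 0, "delta_pos": [2, 0, 0], "dr": [0, 0, 0]}, {"gripper": 0, "delta_pos": [2, 0, 0], "dr": [0, 0, 0]}, {"gripper": 0, "delta_pos": [1, 0, 0], "dr": [0, 0, 0]}, {"gripper": 0, "delta_pos": [0, 0, 0], "dr": [0, 0, 0]}]}}

```text
t: 13.65
ee_pos: [531.0, 331.8, 116.8]
orientation: [2.067, 0.287, -2.076]
ft_force: [-0.5, 0.4, 1.0]
width: 0.6
```

```bash
python3 m7.py C; python3 -c "
from h import *
plan([535,332.5,76],.278-np.pi/2);print(ctrl.get_obs()['ft_force'])"
```

```text
wrist [318. 245.] 740 ctr [540.3 334.2] size [25.1 11.2] 15.5 b 69.0 z 68.0
wrist [456. 253.] 1569 ctr [559.9 246.6] size [27.2 27.1] 62.0 b -18.6 z 68.0
wrist [388. 253.] 1577 ctr [547.8 289.8] size [23.9 24.1] 15.1 b 24.8 z 68.0
wrist [518. 251.] 1127 ctr [572.  203.4] size [24.6 24. ] 65.8 b -64.3 z 60.2
top [211. 238.] 133 ctr [571.  201.4] size [23.5 22.2] 89.9 b -67.6 z 60.3
top [188. 243.] 147 ctr [557.9 244.1] size [26.7 24.6] 65.5 b -23.3 z 68.1
top [165. 253.] 70 ctr [539.  286.5] size [12.2 23.8] 9.0 b 25.0 z 67.9
top [143. 260.] 61 ctr [524.4 328. ] size [18.6 11.6] 15.6 b 66.4 z 67.8
scene [463. 274.] 183 ctr [560.6 245.2] size [28.1 26.6] 55.5 b -23.2 z 67.7
scene [439. 273.] 125 ctr [572.3 203. ] size [24.7 25.2] 55.6 b -67.1 z 60.0
scene [488. 277.] 193 ctr [547.5 287.8] size [27.  24.1] 15.6 b 21.7 z 67.7
scene [514. 279.] 133 ctr [535.9 331.8] size [38.7 12.8] 14.4 b 66.7 z 67.6
tcp [532.9 333.5 120.1] jawyaw -1.293 tool axes
 [[ 0.001  0.274 -0.962]
 [ 0.001 -0.962 -0.274]
 [-1.    -0.    -0.001]]
shift cm (current tool axes) [3.51 0.24 0.1 ] turn [ 0.    -0.001  0.   ]
0.43368877201464323
tcp [532.9 333.5 120.1] jawyaw -1.293 tool axes
 [[ 0.001  0.274 -0.962]
 [ 0.001 -0.962 -0.274]
 [-1.    -0.    -0.001]]
shift cm (current tool axes) [ 4.41  0.15 -0.17] turn [ 0.    -0.001  0.   ]
[0.39698332 0.29889878 0.84170096]
```

Call:
{"method": "apply_moves", "body": {"increments": [{"gripper": 0, "delta_pos": [1, 0.05, -0.1], "dr": [0, 0, 0]}, {"gripper": 0, "delta_pos": [1, 0.05, -0.1], "dr": [0, 0, 0]}, {"gripper": 0, "delta_pos": [1, 0, 0], "dr": [0, 0, 0]}, {"gripper": 0, "delta_pos": [0.8, 0, 0], "dr": [0, 0, 0]}, {"gripper": 0, "delta_pos": [0.3, 0, 0], "dr": [0, 0, 0]}]}}

```text
t: 14.22
ee_pos: [533.4, 332.7, 76.2]
orientation: [2.069, 0.29, -2.074]
ft_force: [-0.3, -1.3, 0.5]
width: 0.6
```

Call:
{"method": "apply_moves", "body": {"increments": [{"gripper": 0, "delta_pos": [0.2, 0, 0], "dr": [0, 0, 0]}, {"gripper": 0, "delta_pos": [0.2, 0, 0], "dr": [0, 0, 0]}, {"gripper": 0, "delta_pos": [0.2, 0, 0], "dr": [0, 0, 0]}, {"gripper": 0, "delta_pos": [0.1, 0, 0], "dr": [0, 0, 0]}, {"gripper": 0, "delta_pos": [0, 0, 0], "dr": [0, 0, 0]}]}}

```text
t: 14.63
ee_pos: [534.4, 333.4, 71.2]
orientation: [2.072, 0.291, -2.072]
ft_force: [-1.0, -0.4, 1.6]
width: 0.2
```

Call:
{"method": "apply_moves", "body": {"increments": [{"gripper": 0, "delta_pos": [0.15, 0, 0], "dr": [0, 0, 0]}, {"gripper": 0, "delta_pos": [0.1, 0, 0], "dr": [0, 0, 0]}, {"gripper": 0, "delta_pos": [0.1, 0, 0], "dr": [0, 0, 0]}, {"gripper": 0, "delta_pos": [0, 0, 0], "dr": [0, 0, 0]}, {"gripper": 0, "delta_pos": [0, 0, 0], "dr": [0, 0, 0]}]}}

```text
t: 15.05
ee_pos: [534.7, 333.5, 67.8]
orientation: [2.073, 0.291, -2.072]
ft_force: [-0.1, 0.8, 1.6]
width: 0.7
```

Call:
{"method": "apply_moves", "body": {"increments": [{"gripper": 0, "delta_pos": [0.1, 0, 0], "dr": [0, 0, 0]}, {"gripper": 0, "delta_pos": [0.05, 0, 0], "dr": [0, 0, 0]}, {"gripper": 0, "delta_pos": [0, 0, 0], "dr": [0, 0, 0]}, {"gripper": 0, "delta_pos": [0, 0, 0], "dr": [0, 0, 0]}, {"gripper": 0, "delta_pos": [0, 0, 0], "dr": [0, 0, 0]}]}}

```text
t: 15.47
ee_pos: [534.7, 333.5, 66.5]
orientation: [2.073, 0.291, -2.071]
ft_force: [-0.3, 0.4, 4.3]
width: 0.3
```

Call:
{"method": "apply_moves", "body": {"increments": [{"gripper": 0, "delta_pos": [0.06, 0, 0], "dr": [0, 0, 0]}, {"gripper": 0, "delta_pos": [0.04, 0, 0], "dr": [0, 0, 0]}, {"gripper": 0, "delta_pos": [0, 0, 0], "dr": [0, 0, 0]}, {"gripper": 0, "delta_pos": [0, 0, 0], "dr": [0, 0, 0]}, {"gripper": 0, "delta_pos": [0, 0, 0], "dr": [0, 0, 0]}]}}

```text
t: 15.88
ee_pos: [534.9, 333.6, 66.3]
orientation: [2.074, 0.291, -2.071]
ft_force: [-1.3, -1.1, 11.3]
width: 0.4
```

Hard stop reached: 11 N and no further travel. I retreat and check.

Call:
{"method": "apply_moves", "body": {"increments": [{"gripper": 0, "delta_pos": [-0.5, 0, 0], "dr": [0, 0, 0]}, {"gripper": 0, "delta_pos": [-1, 0, 0], "dr": [0, 0, 0]}, {"gripper": 0, "delta_pos": [-2, 0, 0], "dr": [0, 0, 0]}, {"gripper": 0, "delta_pos": [-3, 0, 0], "dr": [0, 0, 0]}, {"gripper": 0, "delta_pos": [-3, 0, 0], "dr": [0, 0, 0]}]}}

```text
t: 16.3
ee_pos: [533.4, 332.7, 160.5]
orientation: [2.069, 0.289, -2.074]
ft_force: [0.4, -0.3, 0.3]
width: 0.5
```

Call:
{"method": "apply_moves", "body": {"increments": [{"gripper": 0, "delta_pos": [-2, 2, 2], "dr": [0, 0, 0]}, {"gripper": 0, "delta_pos": [0, 2, 2], "dr": [0, 0, 0]}, {"gripper": 0, "delta_pos": [0, 1, 1], "dr": [0, 0, 0]}, {"gripper": 0, "delta_pos": [0, 0, 0], "dr": [0, 0, 0]}, {"gripper": 0, "delta_pos": [0, 0, 0], "dr": [0, 0, 0]}]}}

```text
t: 16.72
ee_pos: [500.0, 271.1, 180.7]
orientation: [2.073, 0.29, -2.072]
ft_force: [0.8, 1.2, -0.2]
width: 0.4
```

Call:
{"method": "apply_moves", "body": {"increments": [{"gripper": 0, "delta_pos": [0, 0, 0], "dr": [0, 0, 0]}, {"gripper": 0, "delta_pos": [0, 0, 0], "dr": [0, 0, 0]}, {"gripper": 0, "delta_pos": [0, 0, 0], "dr": [0, 0, 0]}, {"gripper": 0, "delta_pos": [0, 0, 0], "dr": [0, 0, 0]}, {"gripper": 0, "delta_pos": [0, 0, 0], "dr": [0, 0, 0]}]}}

```text
t: 17.13
ee_pos: [500.1, 271.8, 179.9]
orientation: [2.071, 0.291, -2.072]
ft_force: [-0.6, 0.2, -0.5]
width: 0.3
```

```bash
python3 m7.py D; python3 m6.py E; python3 - <<'E'
from h import *
o=ctrl.get_obs();print(o['t'],o['ft_force'])
a=load('sceneE')['img'][130:370,150:560,::-1];cv2.imwrite('pics/end.png',cv2.resize(a,None,fx=1.9,fy=1.9,interpolation=2))
E
```

```text
wrist [258. 175.] 628 ctr [534.8 332.7] size [34.4 11.8] 16.1 b 68.4 z 60.1
wrist [370. 176.] 866 ctr [560.2 246.7] size [26.4 26.6] 59.9 b -20.4 z 68.0
wrist [314. 176.] 924 ctr [547.4 289.5] size [23.4 22.9] 16.2 b 23.1 z 68.0
wrist [426. 176.] 867 ctr [572.  203.2] size [23.8 23.6] 63.3 b -64.6 z 68.2
top [211. 237.] 137 ctr [570.8 200.9] size [23.6 21.4] 4.2 b -68.3 z 67.7
top [165. 249.] 160 ctr [546. 287.] size [24.  23.3] 16.4 b 21.4 z 68.0
scene [439. 272.] 154 ctr [571.3 202.5] size [25.1 24. ] 46.4 b -66.8 z 68.1
scene [463. 274.] 181 ctr [560.  244.5] size [26.6 25.8] 61.1 b -23.8 z 67.7
scene [488. 277.] 195 ctr [547.8 287.9] size [27.1 24.1] 14.6 b 21.7 z 67.9
scene [513. 281.] 110 ctr [536.2 331.5] size [36.7 12.7] 15.3 b 67.2 z 59.6
tcp [500.1 271.6 180. ] jawyaw -1.292 tool axes
 [[-0.     0.275 -0.961]
 [-0.    -0.961 -0.275]
 [-1.     0.     0.   ]]
shift cm (current tool axes) [ 9.5  -4.8  -4.77] turn [ 0.001  0.    -0.   ]
0.7250938599664418
top 733 lens mid -1.6 102.1 across 2.1 slope -0.009 top 75.4 zslope -0.0
scene 350 lens mid 1.4 107.7 across 4.0 slope -0.029 top 75.5 zslope -0.015
17.4333 [-0.55539414  1.24694058  0.72283811]
```

View pics/end.png

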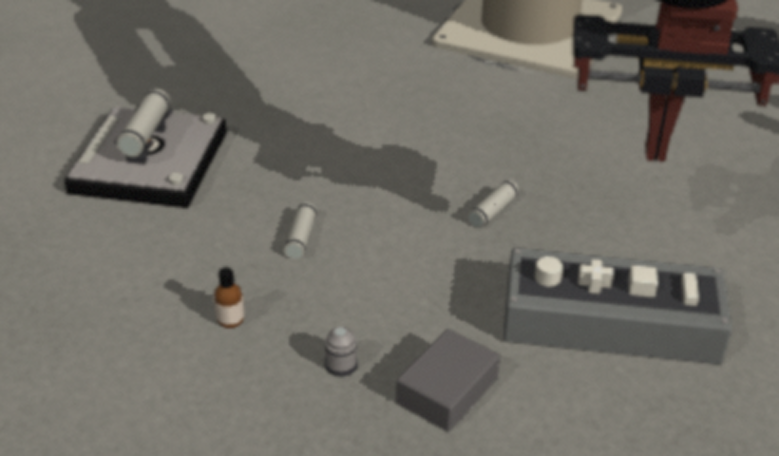

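The final view shows the lens in the cradle at (145,122), the bar key down at (690,289), and the round (548,270), cross and square keys up. The bottle, objective and slide box stand where they were. I hand in.

```bash
python3 -c "
from h import *
print(ctrl.close_job())"
```

```text
the job is handed in; nothing more can be done
None
```

The rod lens lies released in the V-cradle and the bar key is latched down with the round key popped up. I handed the job in at about 17.4 s of the 51 s allowed; closing it gives no verdict.

- **Lens:** I took the largest of the three barrels (30 x 101 mm; the other two are 22 x 74 mm), set it in the cradle until the cradle took its weight, and let go. The last checks put its centre within about 2 mm along the groove, and its top at 73.7 to 75.5 mm against 73 expected. It was level, and its yaw error was at most 0.03 rad.
- **Key:** I pressed the bar key with closed fingers to the hard stop, at 11 N. Afterwards the bar key's top stood at 60 mm and the round, square and cross keys at 68 mm. The square and cross keys were never touched.
- **Bystanders:** the oil bottle, objective and slide box look unmoved in the last picture. I did not re-measure their positions.
- **Disagreements:** the cameras differ by 2 to 3 mm on the lens's offset across the groove (0.7 mm from the wrist, 2 mm from the top, 4 mm from the scene camera). The scene and top views also read the lens about 2 mm higher than the wrist camera. The scene camera sees only one side of the barrel, so I trusted the wrist camera, and all readings are within tolerance.

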